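Switch the grinding-ball feeder over to the other mill jar

ROBOT

A 6-joint arm with a two-finger parallel gripper is mounted at the origin on the work surface. World frame = base frame: x ahead of the robot, y to its left, z up, the work surface at z = 0. Lengths are in m, angles in rad, forces in N, time in s.
With the tool pointing down it reaches from about 0.25 to 0.8 m from the base axis. Payload 3.9 kg.
Tool frame: the origin (TCP) lies between the finger pads; the fingertips stand env.tcp_to_tips ahead of it and the grasp point (between the pads) lies 5 mm behind it (env.tcp_to_tips is the distance from the TCP to the fingertips, in m); z points along the fingers, x is the direction in which the jaws open and shut, and the axes are right-handed (so a half turn about z gives the same grasp; the last joint's range is limited). The gripper opens to 85 mm and grips with 20 to 120 N. Pads are 22 mm wide; open, the fingers measure 114 mm over their backs; the gripper's body (76 mm by 85 mm) begins 54 mm behind the grasp point. The pads swing forward as they close: fully open they stand 13 mm farther back than shut.
Start: joints at [-1.277, 0.26, -0.138, 1.173, 0, 1.571], TCP at [0.152, -0.502, 0.245] pointing down, gripper open.
Joint ranges: [-2.78, 2.78], [-0.83, 1.72], [-1.28, 1.37], [-1.9, 2.12], [-1.57, 1.48], [-3.14, 3.14]. Speed limits (rad/s): [2.57, 2.57, 3.14, 3.14, 3.14, 3.14].

INTERFACE

Orientations are given as a unit quaternion [x, y, z, w].
In Python, from bench import env gives the robot as it stands. Calls block until the motion is done:
- env.reach(position, orientation): joint-space move of the TCP to a pose.
- env.move_linear(position, frame=None, velocity=0.15, guard=None): straight line of the TCP; frame=None keeps the orientation; velocity is the mean speed in m/s. With guard (N) it stops when the force on the tool has changed by that much, and returns True; else False.
- env.move_joints(angles): joint-space move.
- env.command_gripper(opening, f_grip=None): finger opening in m; f_grip is the grip in N (None keeps the last); returns when the fingers have stopped.
- env.hold(seconds).
- env.inverse_kinematics(position, orientation): joint angles nearest the present ones, or None.
- env.observe(): the state.
- env.grab_frame(name): name is "side" or "top"; returns a dict with "color" (400x640x3 uint8, red, green, blue), "range_z" (400x640 float32, m along the optical axis (not along the pixel's ray), 0 where there is no reading), "fov_y" (degrees; the focal length in pixels is half the picture's height over the tangent of half this angle, whatever the lens; pixels are square), "cx", "cy" (the principal point, pixels), "distortion" ([k1, k2, p1, p2, k3] as OpenCV has them; the pictures are not rectified), "view" (4x4, takes a point from world to camera coordinates). Camera axes: x right, y down, z forward; pixel columns grow to the right and rows downward; lengths in m; the calibration is good to about 2 mm. A picture is of the moment at which its call begins.
A pose or a line that the arm cannot do raises env.MotionError and nothing moves.
- env.finish_job(): hands the job in, once; it reports no verdict.
The state is a dict: "clock": time; "joints": joint angles; "dq": joint speeds; "joint_efforts": joint torques, N m; "position": TCP position; "eef_rot": TCP orientation; "wrist_force": force on the tool from outside, world axes, zero at the start; "ft_torque": the same for the moment, N m; "gripper_width": finger opening in m.
Only numpy, scipy, OpenCV 4.12 (cv2) and the standard library are available. Lean on these libraries where they do the work, as an engineer would, in place of code of your own. Each camera call takes 0.05 s, during which the arm holds its last target.

TASK

The ball feeder's seesaw gate is tipped towards one of the two mill jars, and the four grinding balls belong in the other one. With your fingertips rock the gate over its pivot until it rests on its other stop, then press the spring stop's round pad down and keep it down until all four balls have rolled down the chute into that jar, and let go. It is all done by pressing: lift and carry nothing, do not touch the balls or shift the jars, and leave the other things on the bench where they are.

Things in the scene. Friction and masses are not known exactly. Their poses are not given: they have to be found in the camera images.
- feeder: Fixed ball feeder on a grey base plate 220 x 470 x 8 mm. Origin on the bench below the gate's pivot (pivot 175 mm up); x points back along the ball lane, y to the left chute. Steel lane 30 mm wide, 14 mm walls, falls from x 183 mm (floor 235 mm high) to x 28 mm (202 mm), over the gate's middle. Chutes at y 99 to 195 mm either side, 61 mm wide, tops 165 mm high. Nothing above 265 mm.
- gate (a joint): Seesaw trough 210 mm long (feeder y), 51 mm wide, with a shield and round brass weight at its middle, up to 52 mm above the pivot. Value in rad: +0.32 = left end up, balls run to the right jar; -0.32 = right end up, balls run to the left jar. Starts resting on either stop. The raised tab yields to under 1 N; past the middle the gate falls to the other stop by itself and stays.
- tab_left (a point): Middle of the top of the gate's left thumb tab, a flat plate 50 mm (feeder x) by 36 mm (y), 3 mm thick, on the robot's side of the trough: 52 mm in front of and 78 mm left of the pivot, 26 mm from the trough's 16 mm high front wall. About 207 mm above the bench with this end up, 158 mm with it down.
- tab_right (a point): The same point on the right thumb tab, 52 mm in front of and 78 mm right of the pivot.
- stop (a joint): Spring stop: a steel blade standing 12 mm up through the lane floor before the first ball, joined below the lane to a black round pad beside the lane. Value in m: 0 = up, balls held; 0.014 = pad fully down; from about 0.012 the balls run. Takes about 1 N to start, 2.5 N at the bottom, and springs back up when let go. The four balls need about 2 s to run into the jar.
- stop_pad (a point): Centre of the top of the stop's round pad (34 mm across), 45 mm behind and 55 mm left of the gate's pivot, 241 mm above the bench when up, 227 mm when down.
- jar_left: The left mill jar (origin at the centre of its underside), a loose white ceramic pot, open on top, 90 mm across, 95 mm high, walls 6 mm, floor 7 mm thick, standing on the base plate below the left chute (about 171 mm left of the pivot). Starts empty.
- jar_right: The same for the right mill jar, below the right chute.
- ball0_center (a point): Centre of grinding ball 1 of 4 (1 is nearest the stop): a white ceramic ball 20 mm across, 15 g, waiting in the lane. To be left untouched.
- ball0: The same ball as a body.
- ball1_center (a point): Centre of grinding ball 2 of 4 (1 is nearest the stop): a white ceramic ball 20 mm across, 15 g, waiting in the lane. To be left untouched.
- ball1: The same ball as a body.
- ball2_center (a point): Centre of grinding ball 3 of 4 (1 is nearest the stop): a white ceramic ball 20 mm across, 15 g, waiting in the lane. To be left untouched.
- ball2: The same ball as a body.
- ball3_center (a point): Centre of grinding ball 4 of 4 (1 is nearest the stop): a white ceramic ball 20 mm across, 15 g, waiting in the lane. To be left untouched.
- ball3: The same ball as a body.
- lid_a: White ceramic jar lid lying flat in front of the feeder, 94 mm across, 26 mm high with its knob; a bystander, origin at its underside.
- lid_b: Another such jar lid; a bystander, origin at its underside.
- ink_bottle: Amber glass ink bottle 58 mm across, 130 mm high, on the back left of the base plate; a bystander, origin at its underside.
- pigment_jar: Small capped glass jar 54 mm across, 65 mm high, on the back right of the base plate; a bystander, origin at its underside.
- water_cup: Terracotta cup 72 mm across, 80 mm high, behind the feeder; a bystander, origin at its underside.
- scoop: Spoon-shaped scoop 160 mm long, lying left of the feeder; a bystander, origin at its underside.
- brush: Brush 190 mm long, lying right of the feeder; a bystander, origin at its underside.
Mind the look-alikes: they are no part of the job. Leave any purple look-alike of the jar_left alone.

How it is judged:
On the way, in this order (a step that is already met when the one before it is completed fails the run):
1. the gate has been rocked over to its other stop while all four balls still wait behind the stop (distance of tab_left from where it was at the start of the episode above 0.03 m and (value of joint gate above 0.28 rad or value of joint gate below -0.28 rad) and x of each of ball0_center, ball1_center, ball2_center, ball3_center in the frame of feeder above 0.05 m), for 0.2 s.
2. the stop is pressed down by the fingers (value of joint stop above 0.011 m and contact force between the fingers and feeder above 0.3 N), for 0.2 s.
At the end, for the whole second after the job is handed in: The gate rests on the stop opposite to the one it started on (within 0.05 rad) and all four balls lie at rest inside the jar on the gate's low side (within 42 mm of its axis and below 70 mm above its inner floor), with the stop up again (within 3 mm) and the jars upright (distance of tab_left from where it was at the start of the episode above 0.03 m and value of joint stop below 0.003 m and ((value of joint gate below -0.27 rad and horizontal distance between each of ball0_center, ball1_center, ball2_center, ball3_center and jar_left below 0.042 m and z of each of ball0_center, ball1_center, ball2_center, ball3_center in the frame of jar_left below 0.077 m) or (value of joint gate above 0.27 rad and horizontal distance between each of ball0_center, ball1_center, ball2_center, ball3_center and jar_right below 0.042 m and z of each of ball0_center, ball1_center, ball2_center, ball3_center in the frame of jar_right below 0.077 m)) and linear speed of each of ball0, ball1, ball2, ball3 below 0.05 m/s and angle between each of jar_left, jar_right's own z axis and vertical below 0.1 rad); the robot touches nothing.
It fails at once if a ball is touched by the robot (contact force between any of the fingers, the arm and ball0 above 0.3 N or contact force between any of the fingers, the arm and ball1 above 0.3 N or contact force between any of the fingers, the arm and ball2 above 0.3 N or contact force between any of the fingers, the arm and ball3 above 0.3 N).
It fails at once if a ball is lifted above the lane (height (world z) of any of ball0_center, ball1_center, ball2_center, ball3_center above 0.275 m).
It fails at once if a mill jar is lifted, or pushed more than 15 mm (height (world z) of any of jar_left, jar_right above 0.02 m or distance of any of jar_left, jar_right from where it was at the start of the episode above 0.015 m).
It fails at once if a bystander is moved by more than 30 mm (distance of any of lid_a, lid_b, ink_bottle, pigment_jar, water_cup, scoop, brush from where it was at the start of the episode above 0.03 m).
It also fails if it takes over 40 s, if anything falls off the work surface, if the arm or the gripper's body presses on something with over 40 N, if the wrist force passes 120 N, or if a joint passes its speed limit or range.

## Working session

There is one attempt and no reset: what is moved stays moved. The work goes in short steps, each a Python script; the robot and the scene stay as the last script left them, time stands still between calls to the robot, and variables do not carry over. Pictures are saved under pics/ and viewed, and the job is handed in when it is done.

```bash
mkdir -p pics; ls; python3 - <<'E'
from bench import env
import cv2,numpy as np,pickle
s=env.observe(); print(s, env.tcp_to_tips)
for n in("side","top"):
    f=env.grab_frame(n); pickle.dump(f,open(n+"0.pkl","wb"))
    cv2.imwrite(f"pics/{n}0.png",f["color"][:,:,::-1]); print(n,f["fov_y"],f["cx"],f["cy"],f["distortion"],f["view"])
E
```

```text
pics
{'clock': 0.0, 'joints': array([-1.27702201e+00,  2.60648784e-01, -1.39354391e-01,  1.17272320e+00,
       -7.82195504e-07,  1.57079086e+00]), 'dq': array([-9.01422089e-05,  3.11237776e-03, -1.13313189e-03, -1.39045883e-03,
       -1.60025181e-03, -1.37490424e-03]), 'joint_efforts': array([-2.71815543e-04, -4.05683613e+01,  2.53919935e+01,  1.86389621e-02,
       -2.80793483e-05,  1.01923909e-06]), 'position': array([ 0.15183241, -0.50187993,  0.24448892]), 'eef_rot': array([ 8.02985345e-01, -5.95997991e-01, -7.75128659e-04, -5.74841500e-04]), 'wrist_force': array([-0.66326453, -0.05865311,  0.04508957]), 'ft_torque': array([ 0.0278527 ,  0.07054686, -0.0113582 ]), 'gripper_width': 0.08553404118082483} 0.014
side 53.48726664773709 319.54466488539646 200.434444987523 [-0.08600444  0.          0.          0.          0.        ] [[-0.97452981 -0.2240578  -0.00947398  0.5310508 ]
 [-0.10204171  0.48065315 -0.87095352  0.17348667]
 [ 0.19969763 -0.84780343 -0.49127406  1.11063219]
 [ 0.          0.          0.          1.        ]]
top 52.098159740352365 319.3296622033877 199.48932974183862 [-0.08738066  0.          0.          0.          0.        ] [[ 0.00590981 -0.99989142  0.01349905  0.01171525]
 [-0.98875423 -0.00786019 -0.14934284  0.53604497]
 [ 0.14943273 -0.01246465 -0.98869333  1.12155285]
 [ 0.          0.          0.          1.        ]]
```

View pics/side0.png

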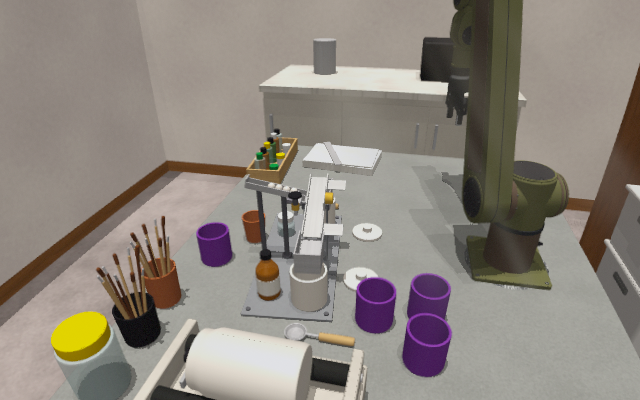

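View pics/top0.png

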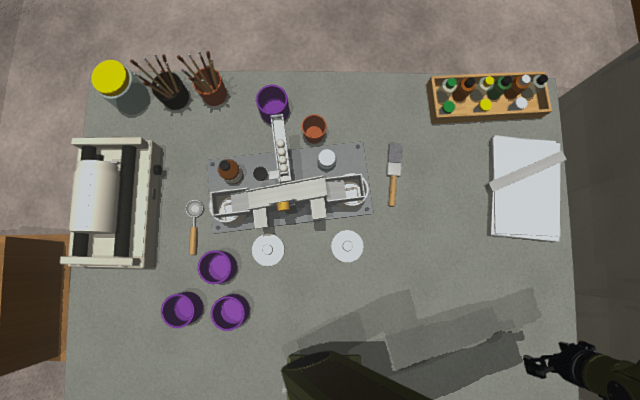

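The top view shows the feeder at about (288,190), with tabs near (260,217) and (318,208), the pad at (260,174) and balls near (282,155). There are also four purple look-alike jars, which I'll leave alone. Next I'll enlarge both views.

```bash
python3 - <<'E'
import cv2
a=cv2.imread("pics/top0.png")[100:250,190:390]; cv2.imwrite("pics/topc.png",cv2.resize(a,None,fx=4,fy=4,interpolation=cv2.INTER_CUBIC))
a=cv2.imread("pics/side0.png")[160:330,230:400]; cv2.imwrite("pics/sidec.png",cv2.resize(a,None,fx=3.5,fy=3.5,interpolation=cv2.INTER_CUBIC))
E
```

```text
(no output)
```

View pics/topc.png

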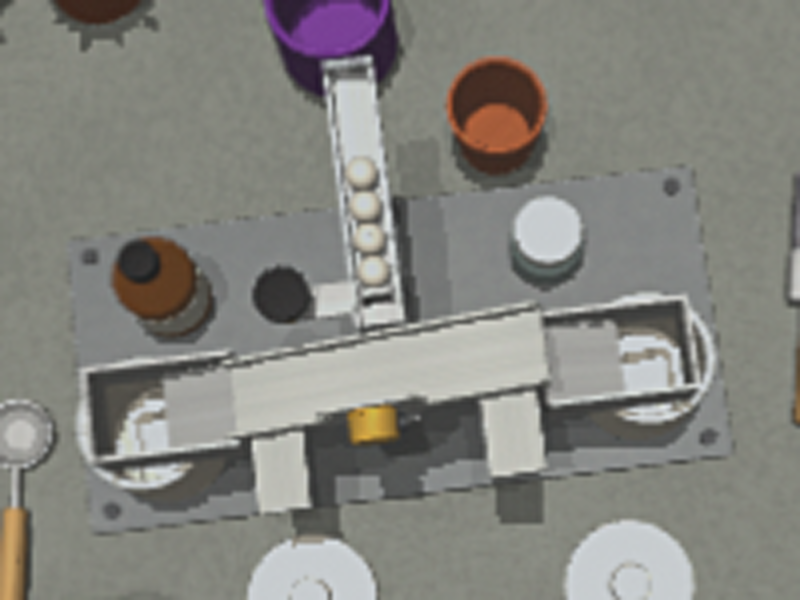

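View pics/sidec.png

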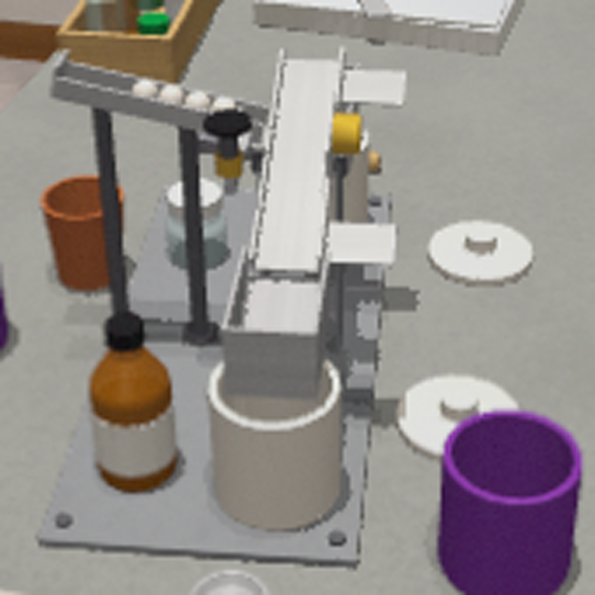

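```bash
cat > h.py <<'E'
import numpy as np,cv2,pickle
def ray(f,u,v):
    F=200/np.tan(np.radians(f["fov_y"])/2)
    K=np.array([[F,0,f["cx"]],[0,F,f["cy"]],[0,0,1]])
    return K,cv2.undistortPoints(np.array([[[u,v]]],float),K,np.array(f["distortion"]),)[0,0]
def pt(f,u,v,z=None):
    K,n=ray(f,u,v); d=np.array([n[0],n[1],1.]); T=np.linalg.inv(f["view"])
    if z is None:
        r=f["range_z"][int(round(v))-1:int(round(v))+2,int(round(u))-1:int(round(u))+2]; s=np.median(r)
    else:
        s=(z-T[2,3])/(T[:3,:3]@d)[2]
    return T[:3,:3]@(d*s)+T[:3,3]
E
python3 - <<'E'
from h import *
np.set_printoptions(precision=4,suppress=True)
f=pickle.load(open("top0.pkl","rb"))
c=lambda x,y:(190+x/4-.375,100+y/4-.375)
for n,p in dict(tl=(280,472),tr=(514,432),pad=(282,295),b1=(373,270),b4=(361,172),weight=(373,425)).items(): print(n,pt(f,*c(*p)))
for p in [(90,257),(671,187),(112,512),(707,437)]: print(pt(f,*c(*p),z=.011),pt(f,*c(*p)))
C=[(73,238),(690,168),(98,533),(733,455)]
C=[pt(f,*c(*p),z=.008) for p in C]; print(C)
m=np.mean(C,0); dy=(C[0]-C[1])+(C[2]-C[3]); th=np.arctan2(-dy[0],dy[1]); print("centre",m,"yaw",th)
R=np.array([[np.cos(th),-np.sin(th)],[np.sin(th),np.cos(th)]])
for n,p in dict(tl=(280,472),tr=(514,432),pad=(282,295),b1=(373,270),b4=(361,172)).items(): print(n,R.T@(pt(f,*c(*p))-m)[:2])
g=pickle.load(open("side0.pkl","rb"))
c2=lambda x,y:(230+x/3.5-.36,160+y/3.5-.36)
for n,p in dict(tl=(362,243),tr=(372,87),pad=(227,122)).items(): print(n,pt(g,*c2(*p)))
E
```

```text
tl [0.4705 0.1677 0.1586]
tr [0.4909 0.0203 0.2066]
pad [0.5672 0.1585 0.2402]
b1 [0.5857 0.106  0.2272]
b4 [0.6432 0.1135 0.2391]
weight [0.4922 0.1044 0.2233]
[0.6444 0.333  0.011 ] [0.6443 0.3329 0.0115]
[ 0.7013 -0.0974  0.011 ] [ 0.7016 -0.0975  0.0102]
[0.4558 0.3084 0.011 ] [0.4558 0.3083 0.0112]
[ 0.5138 -0.122   0.011 ] [ 0.5138 -0.1219  0.0116]
[array([0.6596, 0.3472, 0.008 ]), array([ 0.7171, -0.1121,  0.008 ]), array([0.4408, 0.3187, 0.008 ]), array([ 0.5011, -0.1412,  0.008 ])]
centre [0.5796 0.1031 0.008 ] yaw 0.12754825152442623
tl [-0.1001  0.0779]
tr [-0.0986 -0.0708]
pad [-0.0054  0.0565]
b1 [0.0064 0.002 ]
b4 [0.0644 0.0022]
tl [0.4703 0.1679 0.155 ]
tr [0.4917 0.0223 0.2041]
pad [0.5683 0.1615 0.2384]
```

Checks against the description:

| Point | World position (m) | Expected height |
|---|---|---|
| Right tab (up) | (0.491, 0.021), z 0.206 | 0.207 |
| Left tab (down) | z 0.158 | 0.158 |
| Pad | (0.568, 0.159), z 0.240 | 0.241 |

All the heights match. The yaw is 0.127 rad. The gate is at -0.32 (right end up), so I press the right tab and the balls should go to the right jar.

```bash
cat >> h.py <<'E'
from scipy.spatial.transform import Rotation as Ro
def down(a): # tool x at angle a in the plane, z down
    x=np.array([np.cos(a),np.sin(a),0]); z=np.array([0,0,-1.])
    return Ro.from_matrix(np.c_[x,np.cross(z,x),z]).as_quat()
E
python3 - <<'E'
from bench import env
from h import *
np.set_printoptions(precision=4,suppress=True)
env.command_gripper(0.0)
best=None
for a in (0.1275,0.1275+np.pi/2,.1275-np.pi/2,.1275+np.pi):
    j=env.inverse_kinematics([.484,.0147,.30],down(a)); print(a,j)
    if j is not None and (best is None or abs(j[5])<abs(best[1][5])): best=(a,j)
a=best[0]; open("a.txt","w").write(str(a)); q=down(a)
p=env.observe()["position"]; t=env.tcp_to_tips
env.move_linear([p[0],p[1],.36],velocity=.3)
env.reach([.484,.0147,.34],q)
env.move_linear([.484,.0147,.225+t],velocity=.15)
s=env.observe(); print(s["clock"],s["position"],s["wrist_force"],s["gripper_width"])
for n in("side","top"):
    f=env.grab_frame(n); cv2.imwrite(f"pics/{n}1.png",f["color"][:,:,::-1])
a=cv2.imread("pics/side1.png")[130:330,230:430]; b=cv2.imread("pics/top1.png")[100:300,190:390]
cv2.imwrite("pics/c1.png",cv2.resize(np.hstack([a,b]),None,fx=2,fy=2,interpolation=cv2.INTER_CUBIC))
E
```

```text
0.1275 [ 0.0304  0.1715 -0.112   1.2872  0.      1.4737]
1.6982963267948965 [ 0.0304  0.1715 -0.112   1.2872  0.     -0.0971]
-1.4432963267948966 [ 0.0304  0.1715 -0.112   1.2872  0.      3.0445]
3.269092653589793 [ 0.0304  0.1715 -0.112   1.2872  0.     -1.6679]
4.425 [0.4846 0.0145 0.2398] [ 0.0732 -0.3216  0.8809] -0.00015883866861799746
```

View pics/c1.png

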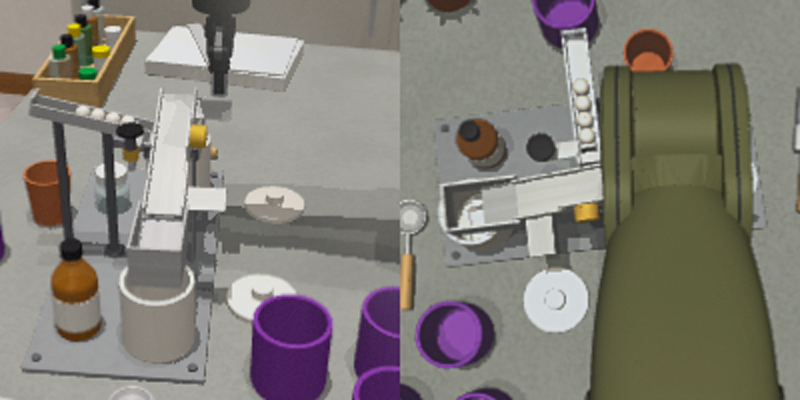

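The side view (left half) shows the closed fingertips, at about (218,90), just above the raised right tab at about (216,103). Everything else is clear, so I'll press now.

```bash
python3 - <<'E'
from bench import env
from h import *
np.set_printoptions(precision=4,suppress=True)
t=env.tcp_to_tips
r=env.move_linear([.484,.0147,.168+t],velocity=.06,guard=10)
s=env.observe(); print(r,s["clock"],s["position"],s["wrist_force"])
env.move_linear([.484,.0147,.34],velocity=.25)
env.hold(.3)
s=env.observe(); print(s["clock"],s["position"])
for n in("side","top"):
    f=env.grab_frame(n); cv2.imwrite(f"pics/{n}2.png",f["color"][:,:,::-1])
    if n=="side": print([pt(f,230+x/2,130+y/2) for x,y in ((206,199),)])
a=cv2.imread("pics/side2.png")[130:330,230:430]; b=cv2.imread("pics/top2.png")[100:300,190:390]
cv2.imwrite("pics/c2.png",cv2.resize(np.hstack([a,b]),None,fx=2,fy=2,interpolation=cv2.INTER_CUBIC))
E
```

```text
False 5.625 [0.4844 0.0147 0.1824] [0.329  0.6284 0.3006]
6.7083 [0.4834 0.0147 0.3388]
[array([ 0.5123, -0.0474,  0.0079])]
```

View pics/c2.png

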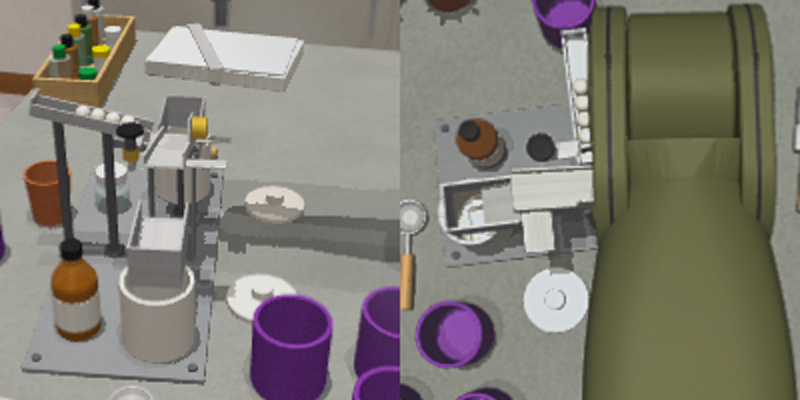

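The gate has rocked over. In the side view the left tab now shows higher, at about (208,163), and the balls are still in the lane. I'll measure the left tab's height and move above the pad.

```bash
python3 - <<'E'
from bench import env
from h import *
np.set_printoptions(precision=4,suppress=True)
t=env.tcp_to_tips; q=down(float(open("a.txt").read()))
P=[.568,.1585]
env.reach(P+[.32],q)
env.move_linear(P+[.252+t],velocity=.12)
s=env.observe(); print(s["clock"],s["position"],s["wrist_force"])
for n in("side","top"):
    f=env.grab_frame(n); cv2.imwrite(f"pics/{n}3.png",f["color"][:,:,::-1])
    if n=="side": print([pt(f,230+x/2,130+y/2) for x,y in ((208,163),(212,163))])
a=cv2.imread("pics/side3.png")[130:330,230:430]; b=cv2.imread("pics/top3.png")[100:300,190:390]
cv2.imwrite("pics/c3.png",cv2.resize(np.hstack([a,b]),None,fx=2,fy=2,interpolation=cv2.INTER_CUBIC))
E
```

```text
8.1167 [0.568  0.1577 0.2669] [-0.5375 -0.1612 -0.2219]
[array([0.4675, 0.1729, 0.2093]), array([0.4629, 0.171 , 0.2087])]
```

View pics/c3.png

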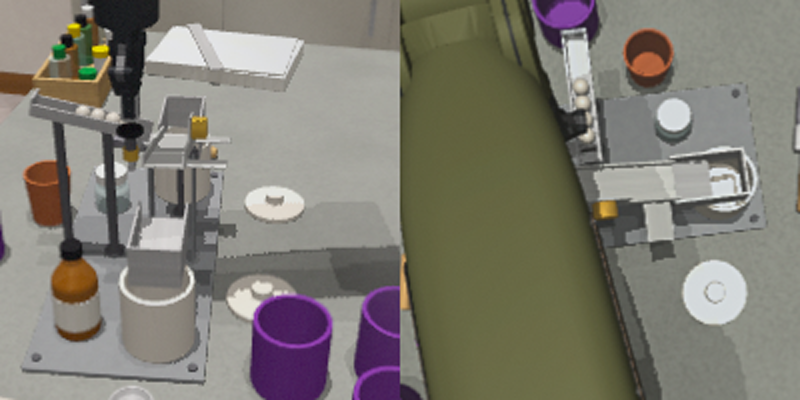

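The left tab is at 0.209 m, so that end is up, and the fingertips sit directly over the pad at (130,128). I'll press it now.

```bash
python3 - <<'E'
from bench import env
from h import *
np.set_printoptions(precision=4,suppress=True)
t=env.tcp_to_tips; P=[.568,.1585]
r=env.move_linear(P+[.224+t],velocity=.04,guard=8)
s=env.observe(); print(r,s["clock"],s["position"]-[0,0,t],s["wrist_force"])
env.hold(1.5)
s=env.observe(); print(s["clock"],s["position"]-[0,0,t],s["wrist_force"])
env.hold(1.5)
for n in("side","top"):
    f=env.grab_frame(n); cv2.imwrite(f"pics/{n}4.png",f["color"][:,:,::-1])
a=cv2.imread("pics/side4.png")[130:330,230:430]; b=cv2.imread("pics/top4.png")[100:300,190:390]
cv2.imwrite("pics/c4.png",cv2.resize(np.hstack([a,b]),None,fx=2,fy=2,interpolation=cv2.INTER_CUBIC))
E
```

```text
True 8.8333 [0.5685 0.1587 0.2271] [-0.3403 -0.5138  3.704 ]
10.3333 [0.5685 0.1587 0.227 ] [ 0.0894 -0.7629  5.3262]
```

View pics/c4.png

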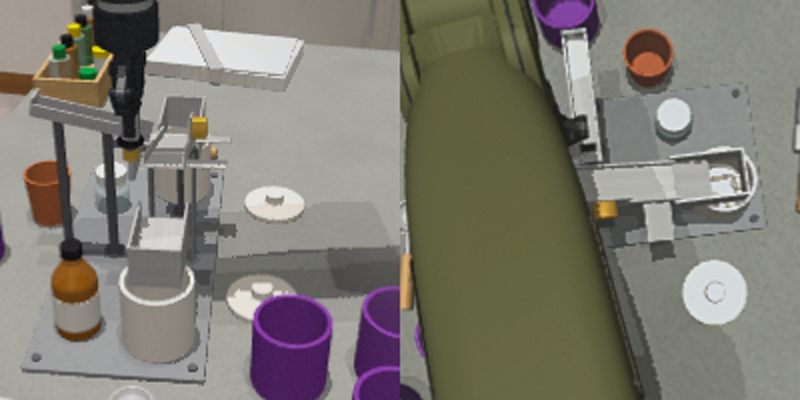

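The lane is empty and the right jar at (728,185) seems to hold balls. I'll release the pad, retreat and check.

```bash
python3 - <<'E'
from bench import env
from h import *
np.set_printoptions(precision=4,suppress=True)
env.move_linear([.568,.1585,.36],velocity=.15)
env.move_joints([-1.277,.26,-.138,1.173,0,0])
env.hold(.3)
s=env.observe(); print(s["clock"],s["position"],s["wrist_force"])
for n in("side","top"):
    f=env.grab_frame(n); cv2.imwrite(f"pics/{n}5.png",f["color"][:,:,::-1])
    if n=="top":
        for nm,p in dict(tl=(260,218),pad=(260.1,173.4)).items(): print(nm,pt(f,*p))
a=cv2.imread("pics/side5.png")[160:310,230:380]; b=cv2.imread("pics/top5.png")[100:250,190:390]
cv2.imwrite("pics/c5a.png",cv2.resize(b,None,fx=4,fy=4,interpolation=cv2.INTER_CUBIC))
cv2.imwrite("pics/c5b.png",cv2.resize(a,None,fx=4,fy=4,interpolation=cv2.INTER_CUBIC))
b=cv2.imread("pics/top5.png")[165:215,330:380]; cv2.imwrite("pics/c5c.png",cv2.resize(b,None,fx=11,fy=11,interpolation=cv2.INTER_CUBIC))
E
```

```text
15.9583 [ 0.1523 -0.5024  0.2453] [-0.1844  0.9227 -0.0653]
tl [0.4646 0.1604 0.2059]
pad [0.5669 0.1585 0.241 ]
```

View pics/c5a.png

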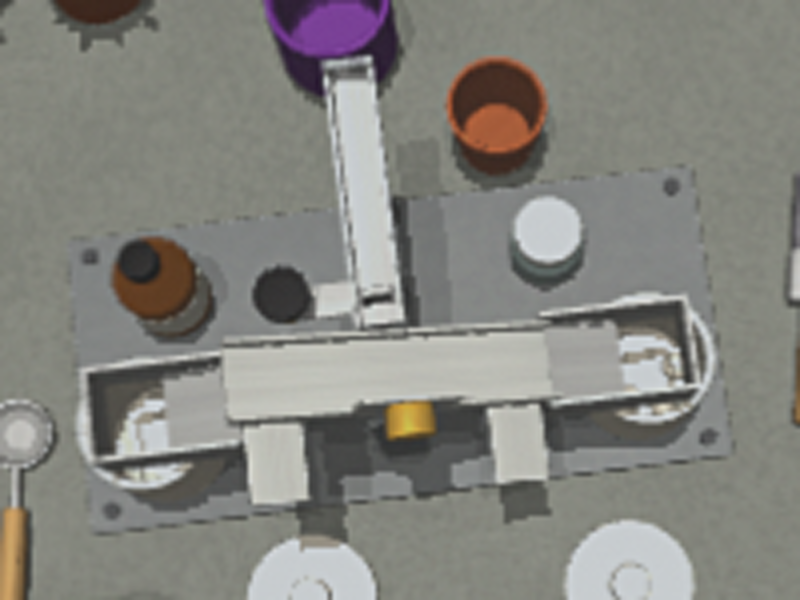

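View pics/c5b.png

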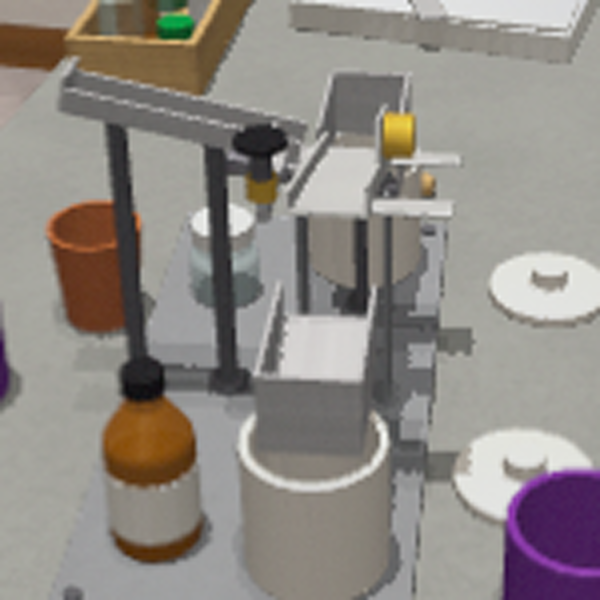

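View pics/c5c.png

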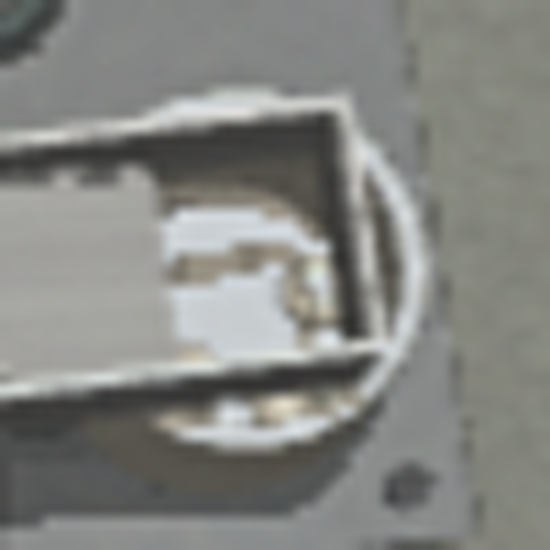

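The jar interior is ambiguous in colour, so I'll compare the depth inside both jars before and after.

```bash
python3 - <<'E'
from bench import env
from h import *
f0=pickle.load(open("top0.pkl","rb")); f=env.grab_frame("top")
for nm,(us,vs) in dict(right=(range(340,364,2),range(181,206,2)),left=(range(214,238,2),range(194,222,2))).items():
  for g in(f0,f):
    print(nm); 
    for v in vs: print(" ".join("%4d"%(1000*pt(g,u,v)[2]) for u in us))
ims=[np.kron(cv2.cvtColor(x["color"],cv2.COLOR_RGB2BGR)[s],np.ones((8,8,1),np.uint8)) for x in (f0,f) for s in [np.s_[170:210,333:378]]]
cv2.imwrite("pics/cmp.png",np.hstack(ims))
E
```

```text
right
 123  123  113   21   14   17   20   25   41   54  136  157
 123  121  118   15   14   12   15   12   16   30  132  153
 124  122  117   14   14   13   15   15   13   16  126  160
 124  123  121   15   14   13   14   14   15   13  121  159
 123  122  120   15   13   13   14   12   13   13  116  157
 125  121  120   15   14   15   14   14   14   15   18  147
 124  122  120   15   14   14   13   14   13   12   17  143
 125  122  120   16   13   14   14   15   15   16  118  156
 125  123  123  120   14   16  163  161  154  154  162  160
 154  154  162  160  154  153  145  140  137  131  125  119
 136  130  126  123  117  113   19   14   14   98  103  101
  65   86  100  101  102   16   15   18  101  102  100    9
  33   56   72   93   98   98  100  101   98   77   15    8
right
 124  120  108   22   15   15   19   24   35   57  139  156
 124  123  119   15   14   13   15   14   15   31  132  151
 125  122  120   17   15   16   16   13   13   17  126  163
 124  122  120   15   15   14   15   14   14   15  119  159
 123  122  121   14   14   14   15   13   25   33  116  153
 124  12
[... 1461 characters left out ...]
   35   22   14   14   15  124  124  125
 130   64   52   33   16   13   13   13   14  121  123  125
 133   56   33   19   13   14   15   15   15  121  124  125
 135  111   28   15   13   13   14   14   15  121  124  124
 136  113   20   14   14   15   13   14   15  120  122  123
 140  115   19   14   14   14   15   15   15  120  122  126
 140  119   19   14   13   13   13   13   15  120  124  125
 144  119   16   15   14   17   17   19  164  157  156  153
 163  162  156  152  162  159  158  153  150  143  138  133
 147  142  137  132  129  126  119  114   18   17  102  102
 103  103  100   54   17   15   16   14   15   99  101   98
   6   13   99  102  102  101  101  100  103   98   90   75
```

View pics/cmp.png

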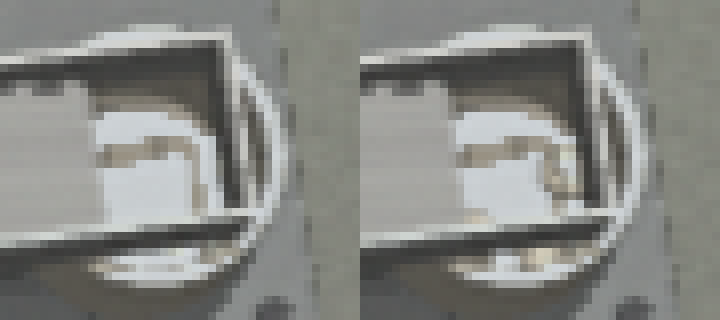

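Depth shows ball-height blobs (about 35 mm) in the right jar near (359,191), (347,196) and (354,201), and the left jar is unchanged. That makes three visible. I'll look for the fourth with a full before/after difference.

```bash
python3 - <<'E'
from bench import env
from h import *
f0=pickle.load(open("top0.pkl","rb")); F=[env.grab_frame("top") for _ in range(6)]
d=np.median([f["range_z"] for f in F],0); f=dict(F[0],range_z=d)
D=f0["range_z"]-d
m=(np.abs(D)>.006)&(d>0)&(f0["range_z"]>0)
m[:130]=0; 
n,l,st,c=cv2.connectedComponentsWithStats(m.astype(np.uint8))
for i in range(1,n):
    if st[i,4]>=4 and 190<c[i][0]<390 and c[i][1]<290: print(st[i],c[i],np.median(D[l==i]).round(3))
T=np.linalg.inv(f["view"])
for v in range(185,208): 
    print(v," ".join("%4d"%(1000*(lambda n:(T[:3,:3]@(np.array([n[0],n[1],1])*d[v,u])+T[:3,3])[2])(ray(f,u,v)[1])) for u in range(343,366)))
g=env.grab_frame("side"); g0=pickle.load(open("side0.pkl","rb"))
x=[cv2.cvtColor(k["color"],cv2.COLOR_RGB2BGR)[165:235,285:350] for k in (g0,g)]
cv2.imwrite("pics/cmps.png",cv2.resize(np.hstack(x),None,fx=6,fy=6,interpolation=cv2.INTER_CUBIC))
E
```

```text
[276 139  12  33 214] [281.42523364 155.30841121] -0.017
[ 288  174   43   47 1201] [310.48626145 195.33222315] -0.042
[ 245  182   43   47 1214] [263.27924217 200.93657331] 0.042
[356 188   5   7  30] [357.93333333 191.2       ] 0.017
[346 196   4   2   7] [347.28571429 196.57142857] 0.019
[353 199   9   5  16] [355.9375 201.375 ] 0.017
185  122  119   13   16   13   14   12   12   15   15   14   14   15   14   13   12   20  125  144  163  165   78   94
186  121  119   14   16   14   13   14   13   14   17   14   14   14   16   13   15   14  123  144  161  164   74   89
187  122  120   14   17   16   13   16   13   14   14   13   16   15   14   12   14   14  120  141  159  164   68   83
188  122  123   11   14   16   14   14   17   15   15   15   15   14   12   26   31   29  118  136  156  164   62   81
189  122  119   12   13   13   14   15   13   14   17   15   15   14   27   32   32   33  116  134  154  163   60   79
190  122  120  120   14   14   15   15   14   14   13   13   14   15   30   31   33   34  110  133  151  163   58   77
191  124  121  120   14   14   16   16   17   
[... 1276 characters left out ...]
  101  102   27   27   11   16   13   14   28   30   33   31   32  103  101  102  103  100    7    9    6
203   98  102  101  104  103  101  102   15   14   15   25   31  102  102  103  102  102  100   91    7    9    6    8
204   82   89   94  102  102  104  102  101  102  104  101  103  103  101  102  101   94   76   24    8    8    4    7
205   65   73   82   88   93   97  100  101  101  102  102  101  101   96   91   78   57   15    7    8    7    9    7
206   50   58   64   71   75   77   83   88   87   85   87   83   77   72   61   42    8    8    7    7    9    6    6
207   32   43   47   52   58   62   68   65   68   65   66   60   53   44   26    9    8    7    8    6    6    7    7
```

View pics/cmps.png

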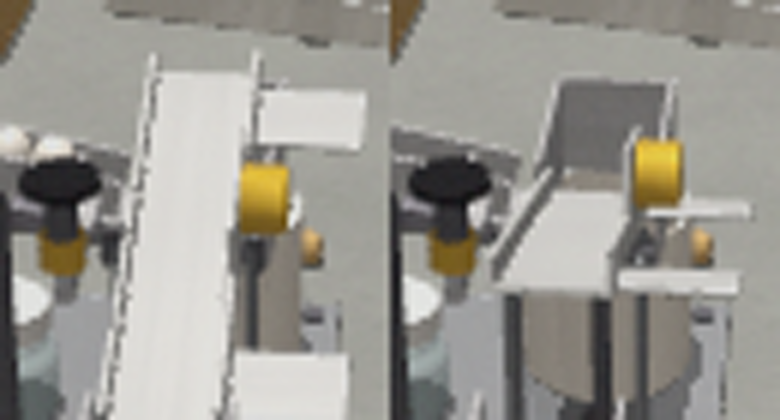

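Three balls are visible in the jar. The half of the jar under the chute is hidden from the camera, and the fourth is probably there. I'll check that it isn't stuck in the trough or chute: a 20 mm ball would break the plane of the floor.

```bash
python3 - <<'E'
from bench import env
from h import *
F=[env.grab_frame("top") for _ in range(4)]
d=np.median([f["range_z"] for f in F],0); f=F[0]; T=np.linalg.inv(f["view"]); Ti=T
cx,cy,th=.5796,.1031,.1275
R=np.array([[np.cos(th),-np.sin(th)],[np.sin(th),np.cos(th)]])
P=[]
for v in range(120,225):
  for u in range(205,385):
    n=ray(f,u,v)[1]; p=T[:3,:3]@(np.array([n[0],n[1],1])*d[v,u])+T[:3,3]
    P.append([*(R.T@(p[:2]-[cx,cy])),p[2]])
P=np.array(P); P[:,0]+=.049; P[:,1]-=.001
print("z(mm) in feeder grid; cols y +190..-190")
ys=np.arange(.19,-.2,-.01)
for x in np.arange(.03,-.035,-.006):
    print("%4d"%(x*1000)," ".join("%3d"%(1000*np.median(P[m,2])) if (m:=(abs(P[:,0]-x)<.003)&(abs(P[:,1]-y)<.005)).any() else "  ." for y in ys))
print("lane");print([int(1000*np.median(P[m,2])) if (m:=(abs(P[:,0]-x)<.005)&(abs(P[:,1])<.006)).any() else None for x in np.arange(.03,.19,.01)])
E
```

```text
z(mm) in feeder grid; cols y +190..-190
  30  16 147 162 162 164 163 159 165 162   .   .   . 236 240 240   .   . 217 201 201 201   .   .   .   .   .   .   .   . 161 155 150 153 149 142 147 130 136 131
  24 128 123 138 133 130 127 129 134 141 217 221 219 213 209 205 206 201 196 196 192 188 184 178 178 176 171 164 163 162 159 135 131 127 123 121  15  13  15 122
  18 129  14   .   . 122 125 129 132 135 213 212 208 205 202 198 195 191 188 184 181 178 174 172 168 165 161 158 155 152 147 134 130 126 122 121  14  13  15 118
  12 120  15  14   . 122 125 129 131 135 213 212 208 204 201 199 195 191 189 185 181 178 175 172 168 165 162 158 155 152 149 134 131 127 124 120  15  15  14  81
   6 111  15  16   . 120 125 128 132 135 213 211 209 205 202 198 195 192 188 186 182 178 175 172 169 165 162 159 155 152 149 134 131 127 123 121  15  14  14  33
   0 115  14  15   . 121 122 128 132 134 214 211 208 203 200 198 194 190 188 186 182 179 175 171 168 166 162 158 155 152 139 135 131 128 124 121  17  14  14 119
  -5 128  13  13   . 121 124 128 132 134 213 211 208 204 104 196 193 191 189 185 181 178 175  89 167 164 161 158 154 152 148 134 130 127 123 121  32  28  14 137
 -11 139   .   .   . 121 125 128 130 135 214 212 208 106 200 197 193 190 189 185 181 179 175  89 168 163 161 159 155 151 148 135 131 127 123 121   .   .   . 146
 -17 137  14  15   . 120 124 125 131 135 140 212 208 106 201 196 193 100 187 185   .   .   7   7   7  10 161 158 155 152  72  71 129 124 123 121  27  14  23 161
 -23  15  14  13   . 122  64   9  70 136 211 224 215 208 201 202 198 194 205 217 227 224 215 187 182 171 166 171 165 168 160   8   7   9  36   .   .  15  30 136
 -29 145 149 146 151 145  87 133 137 148 158 210 208 204 104   7   7   8  55  95  84  71 117   7   7   7 160 159 155 153 138 128 138 123 105 125 148 149 149 138
lane
[201, 205, 206, 209, 209, 212, 215, 216, 218, 221, 223, 225, 227, 229, 231, None]
```

The lane, trough and both chutes are all clean planes (the gate slopes about 0.33), and no ball shows anywhere else. The fourth ball must therefore be under the chute end in the right jar. Nothing else changed, so I'm handing in.

```bash
python3 - <<'E'
from bench import env
print(env.observe()["clock"]); env.finish_job()
E
```

```text
16.6583
the job is handed in; nothing more can be done
```

I rocked the gate over by its right tab with closed fingertips. Then I held the stop pad at the bottom of its travel (tips at 0.227 m) for about 3 s, let go, backed away and handed in at 16.7 s.

**Confirmed by the last checks:**
- **Gate:** it rests with its left end up, with the left tab at 0.206 m and a slope of about 0.33 rad.
- **Stop:** the pad is back up at 0.241 m.
- **Balls:** depth images show the lane, trough and both chutes empty.
- **Left jar:** it is unchanged inside.
- **Surroundings:** in the top-view depth comparison around the feeder, only the balls and the gate had changed.

**Not confirmed directly:** I could see only three of the four balls in the right jar. The chute hides part of that jar, so I inferred the fourth is there because it shows up nowhere else.

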